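Lock the set screw of a board jack with its jam nut

ROBOT

A 7-joint arm with a two-finger parallel gripper is mounted at the origin on the work surface. World frame = base frame: x ahead of the robot, y to its left, z up, the work surface at z = 0. Lengths are in mm, angles in rad, forces in N, time in s.
With the tool pointing down it reaches from about 400 to 875 mm from the base axis. Payload 4.4 kg.
Tool frame: the origin (TCP) lies at the very end of the fingers, on their centre line; the grasp point (between the pads) lies 19 mm behind it; y points along the fingers, z is the direction in which the jaws open and shut, and the axes are right-handed (so a half turn about y gives the same grasp; the last joint's range is limited). The gripper opens to 85 mm and grips with 20 to 120 N. Pads are 22 mm wide; open, the fingers measure 114 mm over their backs; the gripper's body (76 mm by 85 mm) begins 54 mm behind the grasp point. The pads swing forward as they close: fully open they stand 13 mm farther back than shut.
Start: joints at [-1.383, 0.628, 0.038, 1.517, -0.027, 0.996, -0.02], TCP at [163.179, 629.198, 231.313] pointing down, gripper open.
Joint ranges: [-3.06, 3.06], [-0.37, 2.12], [-1.25, 1.32], [0.18, 2.47], [-1.1, 4.24], [0.23, 1.98], [-2.94, 2.94]. Speed limits (rad/s): [2.57, 2.57, 3.14, 3.14, 3.14, 3.14, 3.14].

INTERFACE

Orientations are given as [roll, pitch, yaw] about the fixed x, y, z axes, in that order (R = Rz(yaw) Ry(pitch) Rx(roll)).
In Python, from cell import ctrl, imaging, finish_job gives the robot as it stands.
- The arm moves only by the shell command python3 -m inch 'ROWS'. ROWS is JSON, one flat list of numbers, 7 for each row, row after row: the opening, from 0 (shut) to 1 (fully open), then the shift along the tool's x, y, z in cm, then the turn, a rotation vector about the tool's x, y, z in degrees. A call has 1 to 12 rows; each row is the pose to reach, as a shift and turn from the pose commanded when the call began, along the tool's axes at that moment; what a row does not reach only later rows make up. A row lasts 1/10 s, in which the tool goes at most 50 mm and 8.59 degrees, less where a joint would pass 70% of its speed; a pose out of reach is approached as far as the arm can. A call with a gripper value outside its range is refused whole. The fingers move at their own pace and stop on an object; the grip force is fixed at half the most. Time passes only in rows, so rows that repeat a pose let the fingers close. It gives the time, the measured TCP pose, the force and the opening at its end, in the units of the state.
- ctrl.read_state(): the state, without advancing time (a new reading comes with each control period).
- imaging.get_image(name): name is "scene" or "top"; returns a dict with "img" (384x512x3 uint8, red, green, blue), "fx", "fy", "cx", "cy" (pixels), "R" (3x3) and "t" (3): a world point X has camera coordinates R X + t. Camera axes: x right, y down, z forward; pixel columns grow to the right and rows downward; lengths in mm; the calibration is good to about 2 mm. A picture is of the moment at which its call begins. There is no depth.
- finish_job(): hands the job in, once; it reports no verdict.
The state is a dict: "clock": time; "qpos": joint angles; "qd": joint speeds; "tau": joint torques, N m; "eef_pos": TCP position; "tool_rot": TCP orientation; "force": force on the tool from outside, world axes, zero at the start; "torque": the same for the moment, N m; "width": finger opening in mm.
Only numpy, scipy, OpenCV 4.12 (cv2) and the standard library are available. Lean on these libraries where they do the work, as an engineer would, in place of code of your own. Each camera call takes 0.05 s, during which the arm holds its last target.

TASK

On the steel jack stand, lock the set screw with its locknut without letting the screw turn along. First lay the key with the long slot (not the one with the round hole) over the screw's flat blade head, all the way down, with its handle lying in the rest between the two horns, so that it holds the screw still. Then swing the locknut's arm clockwise, seen from above, by its upright post until the nut comes up tight, and leave the key in place.

Things in the scene. Friction and masses are not known exactly. Their poses are not given: they have to be found in the camera images.
- slotkey_grip (a point): Slotted key, loose, 0.35 kg, sizes in mm, flat on the bench left or right of the stand: middle of its black grip block (36 long in x, 20 wide in y), 20 mm above the key's underside, block top at 38. x points to the head (92 x 34, 12 thick), z up; slot 72 (x) x 16 right through, its centre 70 along +x. Handle 20 wide, 12 thick, end disc 30 wide centred 95 along -x. The round-holed key is a bystander.
- screw_seat (a point): Fixed stand (mm): top centre of the screw's flange (48 wide, 70 above the bench) on which the key lies. x points from rest to screw, away from the robot, z up. Blade head: 60 (x) x 8, 20 tall. Handle rest: 14 thick wall 125 along -x, top level with this point, two horns 30 tall, 36 apart inside. Key home: x axes alike, its grip point 70 along -x and 20 above this point.
- nut_post (a point): Steel post, upright, 17 mm in diameter, on the end of the brass hexagonal locknut's arm: point on its axis, 15 mm below its top (top 110 above the bench; arm joins at 48, nothing in between). It circles the screw axis at 95 mm radius; about 5 N moves it.
- nut (a joint): Locknut's turn relative to the screw, rad, growing clockwise from above. Starts 0 to 0.25, tight from 0.95, solid stop at 1.25. At nut = screw = 0 the arm points 50 degrees counterclockwise of the seat's x axis; tight, 4 to 22 degrees clockwise of it, plus the screw's turn. It binds on the screw: unheld, the screw turns along and nut does not grow.
- screw (a joint): Set screw's turn in the stand, rad, growing clockwise from above; starts at 0 (blade along the seat's x axis, in line with the rest). Light friction only. Under the key its play lets it turn up to about 0.2 rad before it stands firm.

How it is judged (in metres and radians):
On the way:
1. the slotted key lies home over the screw's head, handle in the rest, while the locknut is still loose (nut below 0.6 rad) (x of slotkey_grip in the frame of screw_seat between -0.088 and -0.052 m and y of slotkey_grip in the frame of screw_seat between -0.02 and 0.02 m and z of slotkey_grip in the frame of screw_seat between 0.01 and 0.028 m and angle between the x axis of slotkey_grip and the x axis of screw_seat, either way round below 0.26 rad and angle between slotkey_grip's own z axis and vertical below 0.1 rad and value of joint nut below 0.6 rad), for 0.2 s.
At the end, for the whole second after the job is handed in: Nut above 0.95 rad; screw within 0.4 rad of 0; the slotted key at rest, flat (6 degrees) on flange and rest, its grip point within 18 mm along x and 20 mm along y of home, 10 to 28 mm above the seat, in line with the seat within 15 degrees (x of slotkey_grip in the frame of screw_seat between -0.088 and -0.052 m and y of slotkey_grip in the frame of screw_seat between -0.02 and 0.02 m and z of slotkey_grip in the frame of screw_seat between 0.01 and 0.028 m and angle between the x axis of slotkey_grip and the x axis of screw_seat, either way round below 0.26 rad and angle between slotkey_grip's own z axis and vertical below 0.1 rad and value of joint nut above 0.95 rad and value of joint screw between -0.4 and 0.4 rad and linear speed of slotkey below 0.02 m/s and velocity of joint nut below 0.05 rad/s); the robot touches nothing.
It fails at once if the set screw is turned more than 0.4 rad (23 degrees) from its setting (value of joint screw above 0.4 rad or value of joint screw below -0.4 rad).
It also fails if it takes over 53 s, if anything falls off the work surface, if the arm or the gripper's body presses on something with over 40 N, if the wrist force passes 120 N, or if a joint passes its speed limit or range.

## Working session

There is one attempt and no reset: what is moved stays moved. The work goes in short steps, Python scripts to look and compute and a shell command to move; the robot and the scene stay as the last step left them, time stands still between calls to the robot, and variables do not carry over. Pictures are saved under pics/ and viewed, and the job is handed in when it is done.

```bash
ls; mkdir -p pics; python3 - <<'E'
from cell import ctrl, imaging
import cv2
print(ctrl.read_state())
for n in("scene","top"):
    d=imaging.get_image(n); print(n,d["fx"],d["fy"],d["cx"],d["cy"],d["R"],d["t"])
    cv2.imwrite(f"pics/{n}0.png",d["img"][:,:,::-1])
E
```

```text
pics
{'clock': 0.0, 'qpos': array([-1.38279659,  0.62931817,  0.03843807,  1.51832893, -0.02703111,
        0.99631098, -0.01998266]), 'qd': array([ 0.00251759,  0.00146179, -0.00037008,  0.00066543, -0.00014663,
       -0.00084896,  0.0014632 ]), 'tau': array([ 1.09604612e-04, -5.63400078e+01,  1.22632228e+00, -1.93445027e+01,
        1.10431243e-02,  1.03670906e-02, -7.50358335e-07]), 'eef_pos': array([163.01232808, 628.60197706, 230.41962203]), 'tool_rot': array([-1.57264435e+00,  6.17894325e-06, -2.53795306e-01]), 'force': array([-0.27448132,  0.2499068 , -0.23256976]), 'torque': array([0.06778385, 0.00538786, 0.00154767]), 'width': 85.29283415858711}
scene 450.1278472368976 450.1278472368976 247.36538011540014 189.33784440679673 [[-0.73632809  0.67648683 -0.01365675]
 [ 0.55315664  0.59021931 -0.58792763]
 [-0.38966483 -0.44046195 -0.80879824]] [ 415.99845443 -253.19020242 1441.16252757]
top 385.6890750102105 385.6890750102105 258.650323930762 193.51126732407272 [[ 6.25434414e-02 -9.98042234e-01 -1.33249070e-04]
 [-9.67161358e-01 -6.05753009e-02 -2.46839100e-01]
 [ 2.46347775e-01  1.55670401e-02 -9.69056470e-01]] [-28.79822654 578.02622536 786.94746477]
```

View pics/scene0.png

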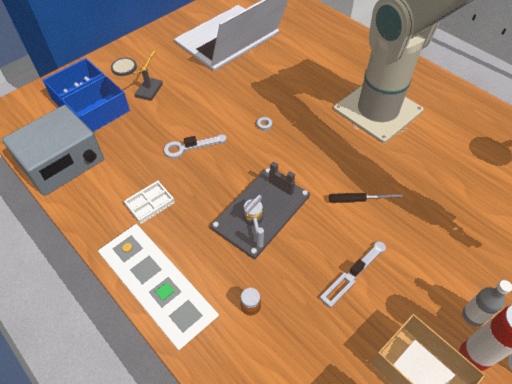

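View pics/top0.png

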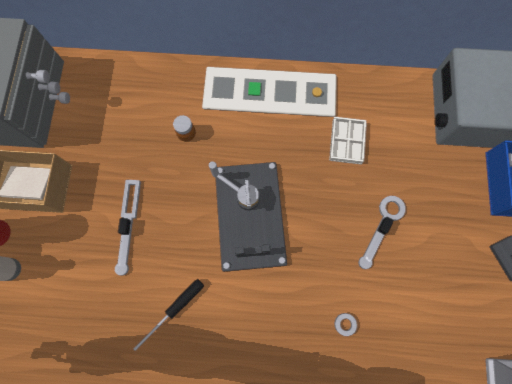

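```bash
cat > h.py <<'E'
import numpy as np, cv2
from cell import ctrl, imaging
def ray(d,u,v,z):
    R=np.array(d["R"]);t=np.array(d["t"]);c=-R.T@t
    r=R.T@np.array([(u-d["cx"])/d["fx"],(v-d["cy"])/d["fy"],1]); return c+r*(z-c[2])/r[2]
def proj(d,X):
    p=np.array(d["R"])@np.array(X)+np.array(d["t"]); return d["fx"]*p[0]/p[2]+d["cx"],d["fy"]*p[1]/p[2]+d["cy"]
def crop(d,x0,y0,x1,y1,k,f):
    cv2.imwrite(f,cv2.resize(d["img"][y0:y1,x0:x1,::-1],None,fx=k,fy=k,interpolation=cv2.INTER_CUBIC))
E
python3 - <<'E'
from h import *
t=imaging.get_image("top");s=imaging.get_image("scene")
crop(t,100,170,150,280,5,"pics/t_key.png")
crop(t,200,150,300,280,4,"pics/t_st.png")
crop(s,205,155,315,260,5,"pics/s_st.png")
crop(s,310,235,395,310,6,"pics/s_key.png")
for u,v,z in [(125,226,38),(121,269,12),(132,182,12),(247,188,90),(212,166,110)]: print(ray(t,u,v,z).round(1))
E
```

```text
[492.5 306.2  38. ]
[397.5 310.   12. ]
[603.6 314.6  12. ]
[585.1  33.4  90. ]
[624.2 111.5 110. ]
```

View pics/t_key.png

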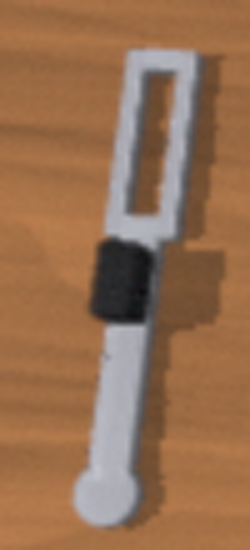

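View pics/t_st.png

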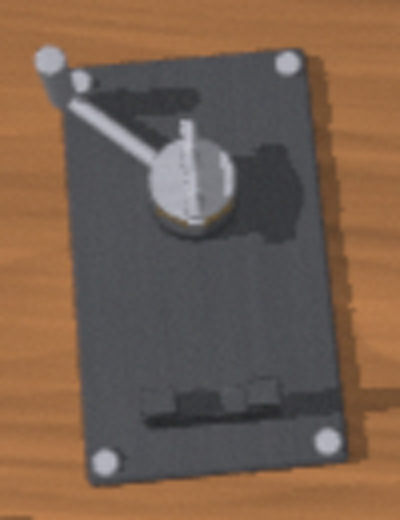

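View pics/s_st.png

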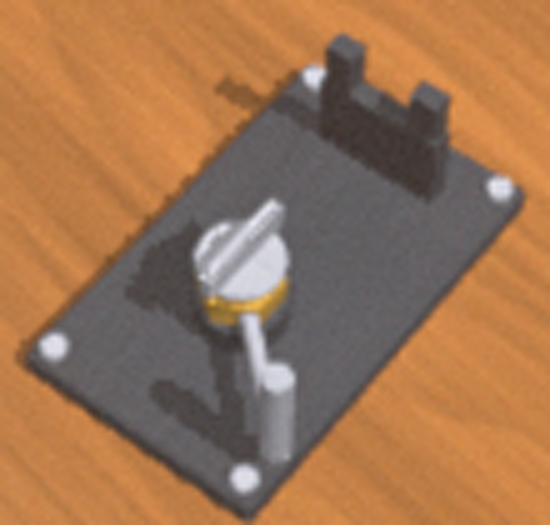

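View pics/s_key.png

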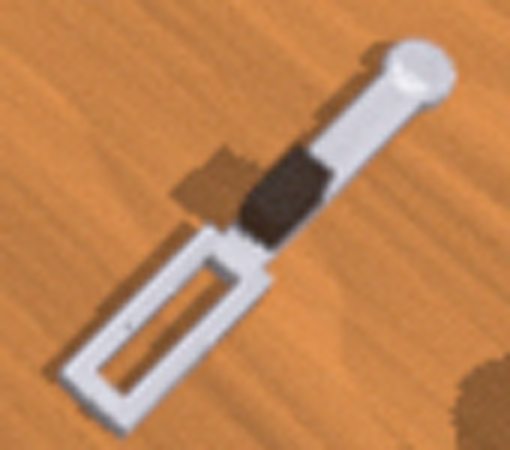

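```bash
python3 - <<'E'
from h import *
t=imaging.get_image("top");s=imaging.get_image("scene")
def show(nm,d,x0,y0,k,pts):
    for n,u,v,z in pts: print(nm,n,ray(d,x0+(u+.5)/k-.5,y0+(v+.5)/k-.5,z).round(1))
show("top",t,200,150,4,[("bladefar",187,120,90),("bladenear",197,216,90),("flangeL",150,183,70),("flangeR",236,183,70),("flangetop",193,137,70),("hornL",158,387,100),("hornR",264,377,100),("post",49,60,110),("b1",80,81,16),("b2",288,63,16),("b3",105,462,16),("b4",328,440,16)])
show("scene",s,205,155,5,[("bladenear",277,206,90),("bladefar",204,280,90),("flangeL",194,252,70),("flangeR",289,262,70),("hornR",347,45,100),("hornL",430,95,100),("post",278,376,110),("b1",244,478,16),("b2",53,346,16),("b3",500,187,16),("b4",313,77,16)])
# key
for nm,d,box in(("top",t,(100,170,150,280)),("scene",s,(310,235,395,310))):
    x0,y0,x1,y1=box;k=6
    im=cv2.resize(d["img"][y0:y1,x0:x1],None,fx=k,fy=k,interpolation=cv2.INTER_CUBIC)
    hsv=cv2.cvtColor(im,cv2.COLOR_RGB2HSV)
    m=((hsv[...,1]<70)&(hsv[...,2]>125)).astype(np.uint8)
    cs,hi=cv2.findContours(m,cv2.RETR_CCOMP,cv2.CHAIN_APPROX_NONE)
    for c,h in zip(cs,hi[0]):
        if cv2.contourArea(c)<400: continue
        r=cv2.minAreaRect(c);b=cv2.boxPoints(r)
        print(nm,"hole" if h[3]>=0 else "outer",cv2.contourArea(c),[ray(d,x0+(u+.5)/k-.5,y0+(v+.5)/k-.5,12)[:2].round(1).tolist() for u,v in [r[0]]+list(b)])
    mb=(im.max(2)<70).astype(np.uint8)
    cs,_=cv2.findContours(mb,cv2.RETR_EXTERNAL,cv2.CHAIN_APPROX_NONE);c=max(cs,key=cv2.contourArea)
    r=cv2.minAreaRect(c);print(nm,"blk",cv2.contourArea(c),[ray(d,x0+(u+.5)/k-.5,y0+(v+.5)/k-.5,30)[:2].round(1).tolist() for u,v in [r[0]]+list(cv2.boxPoints(r))])
E
```

```text
top bladefar [604.   36.1  90. ]
top bladenear [550.3  26.8  90. ]
top flangeL [572.   55.1  70. ]
top flangeR [575.    7.2  70. ]
top flangetop [600.1  33.   70. ]
top hornL [455.8  40.4 100. ]
top hornR [464.4 -14.3 100. ]
top post [627.3 112.1 110. ]
top b1 [646.  106.1  16. ]
top b2 [665.3 -18.7  16. ]
top b3 [420.8  72.1  16. ]
top b4 [441.1 -53.7  16. ]
scene bladenear [549.   31.8  90. ]
scene bladefar [606.3  39.6  90. ]
scene flangeL [589.9  13.6  70. ]
scene flangeR [558.7  51.1  70. ]
scene hornR [455.3 -13.3 100. ]
scene hornL [447.5  40.  100. ]
scene post [625.9 113.2 110. ]
scene b1 [640.1 104.5  16. ]
scene b2 [660.2 -20.7  16. ]
scene b3 [414.4  68.9  16. ]
scene b4 [435.7 -56.8  16. ]
top outer 13134.0 [[429.9, 313.7], [384.2, 324.7], [477.0, 332.3], [476.7, 302.6], [384.1, 295.7]]
top outer 19588.5 [[561.5, 314.2], [514.1, 330.6], [612.5, 333.0], [610.0, 297.3], [511.8, 295.8]]
top hole 6856.5 [[563.8, 314.5], [528.7, 322.3], [600.9, 323.6], [599.6, 306.4], [527.5, 305.5]]
top blk 5815.0 [[493.4, 310.4], [476.0, 323.4], [513.2, 323.6], [511.0, 297.2], [473.8, 297.3]]
scene outer 30754.0 [[502.0, 315.0], [610.8, 298.2], [380.3, 293.7], [385.7, 332.8], [612.2, 334.3]]
scene hole 5659.5 [[563.3, 315.5], [598.2, 309.2], [526.9, 307.5], [527.8, 321.9], [598.6, 323.3]]
scene blk 4052.5 [[495.0, 314.6], [515.7, 305.3], [472.6, 303.8], [474.1, 324.0], [516.9, 325.2]]
```

```bash
cat >> h.py <<'E'
from scipy.spatial.transform import Rotation as Ro
def state():
    s=ctrl.read_state(); return np.array(s["eef_pos"]),Ro.from_euler("xyz",s["tool_rot"]),s
def step(p,yaw,p0=None,yaw0=None):
    a,R,s=state()
    if p0 is not None: a=np.array(p0,float)
    if yaw0 is not None: R=Ro.from_euler("xyz",[-np.pi/2,0,yaw0])
    T=Ro.from_euler("xyz",[-np.pi/2,0,yaw])
    print("shift cm",(R.inv().apply(np.array(p)-a)/10).round(2),"rot deg",np.degrees((R.inv()*T).as_rotvec()).round(2))
E
python3 - <<'E'
from h import *
step([493.6,313.6,130],0.02,[163.18,629.2,231.3],-.2538)
E
```

```text
shift cm [ 39.91  10.13 -22.25] rot deg [  0.   -15.69   0.  ]
```

```bash
python3 -m inch '[1,39.9,4,-22.25,0,-15.7,0, 1,39.9,4,-22.25,0,-15.7,0, 1,39.9,4,-22.25,0,-15.7,0, 1,39.9,4,-22.25,0,-15.7,0, 1,39.9,4,-22.25,0,-15.7,0, 1,39.9,4,-22.25,0,-15.7,0, 1,39.9,4,-22.25,0,-15.7,0, 1,39.9,4,-22.25,0,-15.7,0, 1,39.9,4,-22.25,0,-15.7,0, 1,39.9,4,-22.25,0,-15.7,0, 1,39.9,4,-22.25,0,-15.7,0, 1,39.9,10,-22.25,0,-15.7,0]'; python3 - <<'E'
from h import *
step([493.6,313.6,8],0.02)
E
```

```text
clock: 1.5
eef_pos: [497.4, 318.2, 146.4]
tool_rot: [-1.561, -0.011, 0.021]
force: [1.3, 1.7, -0.4]
width: 85.5
shift cm [-0.54 13.83 -0.58] rot deg [-0.53  0.04  0.64]
```

```bash
python3 -m inch '[1,0,0,0,0,0,0, 1,0,0,0,0,0,0, 1,0,0,0,0,0,0]'; python3 - <<'E'
from h import *
step([493.6,313.6,8],0.02)
t=imaging.get_image("top");crop(t,60,150,220,290,4,"pics/a1.png")
E
```

```text
clock: 1.8
eef_pos: [493.6, 315.4, 143.0]
tool_rot: [-1.569, -0.002, 0.022]
force: [0.0, -0.3, -0.1]
width: 85.2
shift cm [-0.03 13.5  -0.2 ] rot deg [-0.1   0.12  0.1 ]
```

View pics/a1.png

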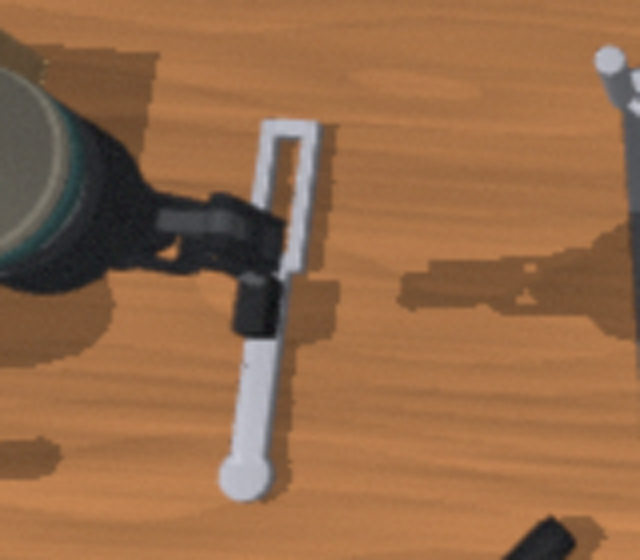

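```bash
python3 -m inch '[1,0,5,-0.2,0,0,0, 1,0,9,-0.2,0,0,0, 1,0,12,-0.2,0,0,0, 1,0,13.4,-0.2,0,0,0, 1,0,13.4,-0.2,0,0,0, 1,0,13.4,-0.2,0,0,0, 1,0,13.4,-0.2,0,0,0]'; python3 - <<'E'
from h import *
s=imaging.get_image("scene");crop(s,300,215,420,315,6,"pics/a2.png")
E
```

```text
clock: 2.55
eef_pos: [494.9, 312.6, 9.3]
tool_rot: [-1.569, -0.003, 0.02]
force: [0.3, 0.2, 0.1]
width: 85.4
```

View pics/a2.png

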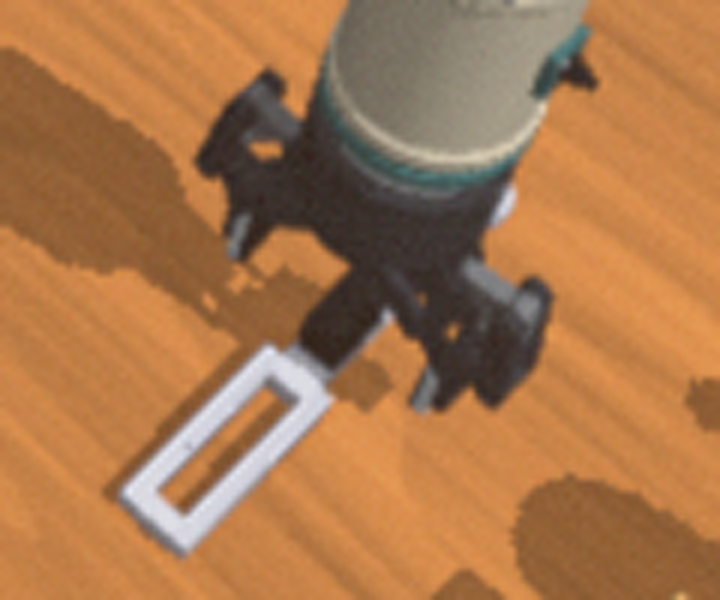

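```bash
python3 -m inch '[0,0,0,0,0,0,0, 0,0,0,0,0,0,0, 0,0,0,0,0,0,0, 0,0,0,0,0,0,0, 0,0,0,0,0,0,0, 0,0,0,0,0,0,0, 0,0,0,0,0,0,0, 0,0,0,0,0,0,0, 0,0,0,0,0,0,0, 0,0,0,0,0,0,0]'; python3 -m inch '[0,0,-4,0,0,0,0, 0,0,-8,0,0,0,0, 0,0,-12,0,0,0,0, 0,0,-14,0,0,0,0, 0,0,-14,0,0,0,0, 0,0,-14,0,0,0,0,0,0,-14,0,0,0,0]'; python3 - <<'E'
from h import *
t=imaging.get_image("top");crop(t,60,150,220,290,4,"pics/a3.png")
s=imaging.get_image("scene");crop(s,300,165,440,285,5,"pics/a4.png")
E
```

```text
clock: 3.6
eef_pos: [493.8, 312.5, 7.7]
tool_rot: [-1.57, -0.001, 0.021]
force: [-1.5, 2.7, 5.6]
width: 19.1
clock: 4.3
eef_pos: [492.1, 310.4, 145.1]
tool_rot: [-1.574, 0.004, 0.02]
force: [-0.0, 0.6, -3.2]
width: 19.0
```

View pics/a3.png

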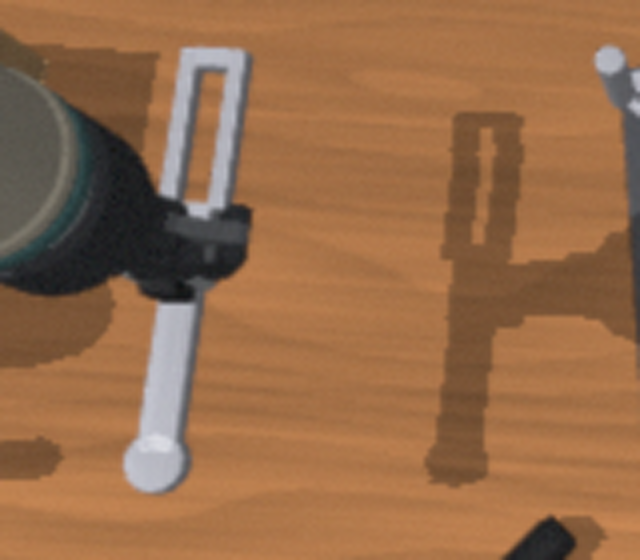

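View pics/a4.png

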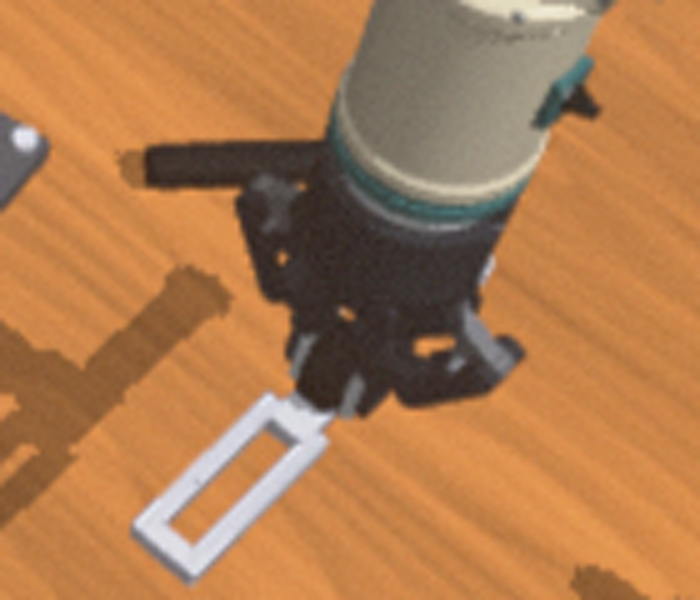

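```bash
cat >> h.py <<'E'
def slot(d,box,z,k=6,amin=2500):
    x0,y0,x1,y1=box
    im=cv2.resize(d["img"][y0:y1,x0:x1],None,fx=k,fy=k,interpolation=cv2.INTER_CUBIC)
    hsv=cv2.cvtColor(im,cv2.COLOR_RGB2HSV)
    m=((hsv[...,1]<70)&(hsv[...,2]>125)).astype(np.uint8)
    cs,hi=cv2.findContours(m,cv2.RETR_CCOMP,cv2.CHAIN_APPROX_NONE)
    for c,h in zip(cs,hi[0]):
        if cv2.contourArea(c)<amin: continue
        r=cv2.minAreaRect(c);q=[ray(d,x0+(u+.5)/k-.5,y0+(v+.5)/k-.5,z)[:2] for u,v in [r[0]]+list(cv2.boxPoints(r))]
        print("hole" if h[3]>=0 else "outer",cv2.contourArea(c),[x.round(1).tolist() for x in q])
E
python3 - <<'E'
from h import *
print(state()[0],state()[2]["tool_rot"])
t=imaging.get_image("top");s=imaging.get_image("scene")
for z in (145,149,153):
    print(z);slot(t,(90,155,130,280),z);slot(s,(320,230,375,290),z)
    print("disc",ray(t,60+156.5/4-.4,150+462/4-.4,z).round(1))
E
```

```text
[492.46035091 310.78023825 145.27972824] [-1.57303178  0.00324815  0.02022998]
145
outer 18133.5 [[429.3, 311.0], [383.8, 323.2], [477.6, 328.6], [476.2, 298.5], [382.4, 294.0]]
outer 14489.5 [[565.4, 312.1], [521.7, 329.0], [613.6, 330.9], [610.3, 294.8], [518.7, 293.9]]
outer 25311.5 [[556.2, 311.2], [609.3, 294.6], [497.2, 291.0], [501.6, 328.3], [611.6, 330.2]]
hole 6907.5 [[562.0, 311.4], [595.2, 304.6], [526.6, 302.7], [528.2, 318.2], [596.2, 319.7]]
disc [397.6 307.3 145. ]
149
outer 18133.5 [[429.0, 309.4], [383.7, 321.4], [477.1, 326.8], [475.6, 296.9], [382.4, 292.4]]
outer 14489.5 [[564.4, 310.5], [520.9, 327.2], [612.3, 329.2], [609.0, 293.2], [517.9, 292.3]]
outer 25311.5 [[558.3, 312.1], [611.1, 295.6], [499.5, 292.0], [503.9, 329.1], [613.4, 331.0]]
hole 6907.5 [[564.1, 312.2], [597.0, 305.5], [528.8, 303.6], [530.4, 319.1], [598.1, 320.5]]
disc [397.5 305.6 149. ]
153
outer 18133.5 [[428.6, 307.7], [383.6, 319.7], [476.5, 325.1], [475.0, 295.3], [382.3, 290.9]]
outer 14489.5 [[563.3, 308.8], [520.1, 325.5], [611.0, 327.4], [607.7, 291.7], [517.1, 290.8]]
outer 25311.5 [[560.3, 313.0], [613.0, 296.5], [501.8, 292.9], [506.2, 329.9], [615.2, 331.8]]
hole 6907.5 [[566.1, 313.1], [598.9, 306.4], [531.0, 304.5], [532.6, 319.9], [600.0, 321.4]]
disc [397.3 304.  153. ]
```

```bash
python3 - <<'E'
from h import *
step([506.3,21.7,143],0.152)
E
```

```text
shift cm [  0.75   0.33 -28.97] rot deg [ 0.07 -7.55 -0.13]
```

```bash
python3 -m inch '[0,0.1,-1,-4,0,-1,0, 0,0.2,-1,-8,0,-2,0, 0,0.3,-1,-12,0,-3,0, 0,0.4,-1,-16,0,-4,0, 0,0.5,-1,-20,0,-5,0, 0,0.6,-1,-24,0,-6,0, 0,0.7,-1,-27,0,-7,0, 0,0.75,-1,-28.5,0,-7.5,0, 0,0.75,-1,-29,0,-7.5,0, 0,0.75,-1,-29,0,-7.5,0, 0,0.75,-1,-29,0,-7.5,0,0,0.75,-1,-29,0,-7.5,0]'; python3 -m inch '[0,0,0,0,0,0,0,0,0,0,0,0,0,0]'; python3 - <<'E'
from h import *
t=imaging.get_image("top");s=imaging.get_image("scene")
p,R,st=state();print(p,st["tool_rot"],st["width"])
for z in (p[2]+2,p[2]+4):
    print(z);slot(t,(190,110,300,280),z);slot(s,(190,120,320,260),z)
crop(t,190,110,310,280,3,"pics/b1.png");crop(s,190,120,330,250,4,"pics/b2.png")
E
```

```text
clock: 5.7
eef_pos: [506.9, 23.5, 157.2]
tool_rot: [-1.57, -0.0, 0.153]
force: [1.1, 0.8, -3.2]
width: 19.1
clock: 5.9
eef_pos: [506.9, 22.6, 157.3]
tool_rot: [-1.571, 0.0, 0.152]
force: [-0.2, 0.3, -2.8]
width: 19.1
[506.92652768  22.25734762 157.30291252] [-1.57071056e+00 -5.06077785e-05  1.51756775e-01] 19.40539418266463
159.3029125199743
outer 3299.5 [[389.9, 105.7], [395.8, 127.3], [398.4, 85.6], [384.0, 84.3], [381.4, 125.7]]
outer 4505.0 [[401.5, -50.3], [398.1, -20.5], [423.0, -30.0], [404.9, -80.1], [380.3, -70.3]]
outer 5760.0 [[487.3, 6.8], [492.2, 45.1], [501.4, -29.2], [482.4, -31.3], [473.4, 42.5]]
outer 207267.0 [[590.3, 58.0], [460.8, 135.8], [730.5, 149.8], [730.8, -26.5], [462.0, -26.1]]
outer 16956.0 [[677.5, 3.7], [735.1, 83.3], [744.6, -68.5], [622.1, -73.0], [612.9, 73.2]]
outer 5616.5 [[650.5, 136.4], [637.7, 97.8], [619.5, 107.9], [662.7, 173.4], [680.0, 163.6]]
outer 29011.5 [[588.2, 41.5], [660.4, 51.6], [549.5, -34.1], [511.4, 30.9], [623.8, 110.9]]
hole 3540.0 [[574.1, 32.5], [607.8, 32.3], [538.8, 20.4], [539.6, 32.6], [608.2, 44.1]]
outer 3639.0 [[413.3,
[... 404 characters left out ...]
 44.9], [501.0, -29.1], [482.1, -31.2], [473.1, 42.4]]
outer 207267.0 [[589.7, 57.8], [460.6, 135.4], [729.5, 149.3], [729.9, -26.5], [461.7, -26.0]]
outer 16956.0 [[676.7, 3.7], [734.2, 83.1], [743.6, -68.4], [621.4, -72.8], [612.3, 73.0]]
outer 5616.5 [[651.3, 137.2], [638.6, 98.7], [620.4, 108.8], [663.5, 174.1], [680.8, 164.4]]
outer 29011.5 [[589.2, 42.6], [661.2, 52.6], [550.5, -32.9], [512.6, 32.0], [624.7, 111.8]]
hole 3540.0 [[575.1, 33.6], [608.7, 33.4], [539.9, 21.5], [540.7, 33.7], [609.1, 45.2]]
outer 3639.0 [[414.6, 8.5], [413.1, -15.6], [389.5, 6.7], [416.1, 32.1], [439.3, 10.2]]
outer 7510.5 [[555.8, -145.0], [580.9, -178.6], [512.7, -138.7], [530.9, -111.6], [597.9, -151.1]]
```

View pics/b1.png

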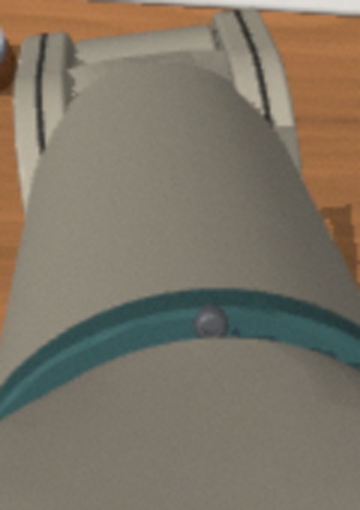

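View pics/b2.png

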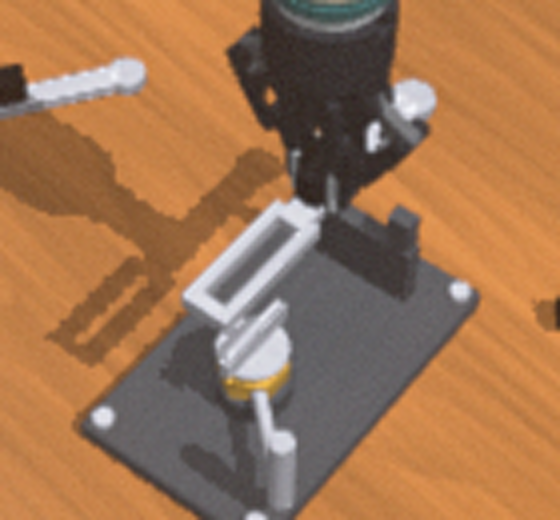

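```bash
python3 -m inch '[0,0.1,2,0,0,0,0, 0,0.1,4,0,0,0,0, 0,0.1,5.2,0,0,0,0, 0,0.1,5.2,0,0,0,0,0,0.1,5.2,0,0,0,0,0,0.1,5.2,0,0,0,0]'; python3 - <<'E'
from h import *
s=imaging.get_image("scene")
p,R,st=state();print(p,st["tool_rot"],st["width"])
slot(s,(190,120,320,260),p[2]+4,amin=1500)
crop(s,210,150,310,240,6,"pics/b3.png")
E
```

```text
clock: 6.6
eef_pos: [508.6, 22.1, 106.1]
tool_rot: [-1.571, -0.002, 0.151]
force: [-0.2, -0.0, -2.4]
width: 19.3
[508.59121834  22.05546107 106.10432301] [-1.57088294 -0.00164045  0.15101589] 19.068227169191623
outer 5627.5 [[630.2, 115.5], [616.7, 74.7], [597.5, 85.2], [643.1, 154.7], [661.3, 144.5]]
outer 22359.5 [[573.2, 44.3], [625.4, 21.0], [515.3, 3.4], [519.9, 68.1], [627.1, 82.4]]
hole 1891.0 [[563.7, 31.0], [585.0, 28.8], [541.5, 21.4], [542.0, 33.1], [585.3, 40.3]]
outer 4265.5 [[422.5, 10.9], [448.5, 4.4], [402.6, -15.1], [396.2, 17.4], [441.8, 36.1]]
outer 7586.0 [[529.1, -183.2], [555.9, -218.6], [483.3, -177.2], [502.5, -148.2], [573.8, -189.2]]
outer 13686.5 [[378.4, -102.1], [388.8, -159.4], [319.8, -94.2], [368.3, -46.8], [435.2, -109.8]]
```

View pics/b3.png

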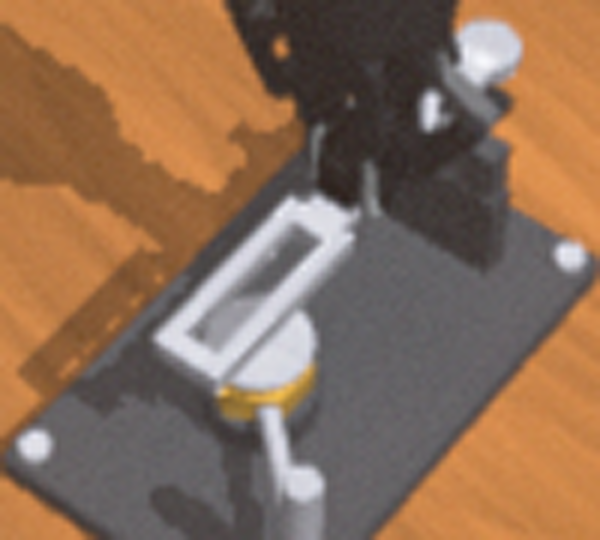

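```bash
python3 - <<'E'
from h import *
s=imaging.get_image("scene")
for u,v in[(156,337),(214,380),(357,238),(293,198),(255,288),(260,287)]: print(ray(s,210+(u+.5)/6-.5,150+(v+.5)/6-.5,110).round(1))
for X in [(576,32.5,90),(605,37.1,90),(546.5,27.8,90)]:
    u,v=proj(s,X);print((u+.5-210)*6,(v+.5-150)*6)
E
```

```text
[622.9  22.7 110. ]
[619.7  54.2 110. ]
[528.5  42.9 110. ]
[533.6   9.5 110. ]
[576.9  32.4 110. ]
[575.   33.5 110. ]
257.389638579863 314.8102116943054
213.61568248264422 361.0950914985015
300.8375313743204 268.80542702925686
```

```bash
python3 -m inch '[0,-0.05,0.8,0,0,0,0, 0,-0.05,1.3,0,0,0,0, 0,-0.05,1.8,0,0,0,0, 0,-0.05,2.3,0,0,0,0,0,-0.05,2.6,0,0,0,0,0,-0.05,2.6,0,0,0,0,0,-0.05,2.6,0,0,0,0]'; python3 - <<'E'
from h import *
s=imaging.get_image("scene")
p,R,st=state();print(p,st["tool_rot"],st["force"])
crop(s,210,150,310,240,6,"pics/b4.png")
E
```

```text
clock: 7.4
eef_pos: [507.4, 21.9, 79.2]
tool_rot: [-1.571, 0.0, 0.151]
force: [0.5, 0.5, -2.7]
width: 19.3
[507.54469787  21.94557261  79.34995293] [-1.57078162e+00 -1.89135634e-04  1.51139610e-01] [ 0.51644363  0.14749901 -3.68062578]
```

View pics/b4.png

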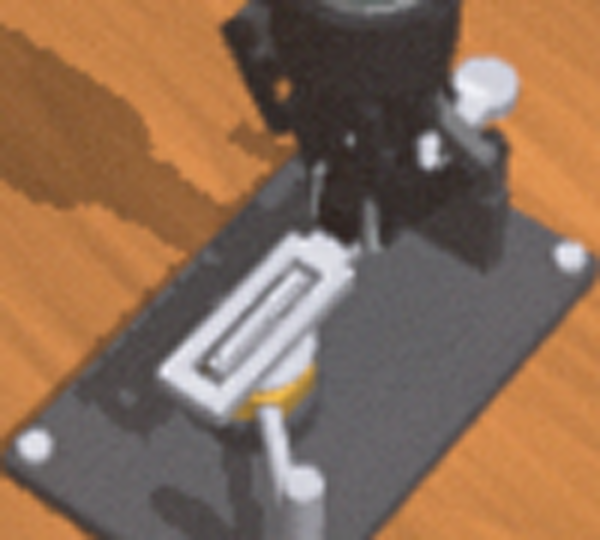

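```bash
python3 -m inch '[0,0,0.1,0,0,0,0, 0,0,0.2,0,0,0,0, 0,0,0.2,0,0,0,0]'; python3 -m inch '[0.5,0,0,0,0,0,0,0.5,0,0,0,0,0,0,0.5,0,0,0,0,0,0,0.5,0,0,0,0,0,0,0.5,0,0,0,0,0,0]'; python3 -m inch '[0.5,0,-3,0,0,0,0, 0.5,0,-7,0,0,0,0, 0.5,0,-11,0,0,0,0,0.5,0,-15,0,0,0,0,0.5,0,-15,0,0,0,0]';python3 - <<'E'
from h import *
s=imaging.get_image("scene")
p,R,st=state();print(p,st["tool_rot"],st["force"])
crop(s,210,130,320,240,5,"pics/b5.png")
step([586,49,215],np.radians(57))
E
```

```text
clock: 7.75
eef_pos: [507.6, 22.0, 77.7]
tool_rot: [-1.571, -0.001, 0.151]
force: [-1.7, 0.0, 1.3]
width: 19.3
clock: 8.25
eef_pos: [507.5, 22.0, 77.3]
tool_rot: [-1.571, -0.0, 0.151]
force: [-0.2, 0.3, -0.2]
width: 42.6
clock: 8.75
eef_pos: [510.9, 22.3, 232.3]
tool_rot: [-1.572, -0.011, 0.151]
force: [0.6, -0.1, -0.7]
width: 42.9
[509.18340616  22.04125295 229.80859041] [-1.57128984 -0.00604299  0.15089231] [-0.51755276  0.3919907  -0.59643666]
shift cm [7.99 1.53 1.51] rot deg [  0.17 -48.35   0.31]
```

View pics/b5.png

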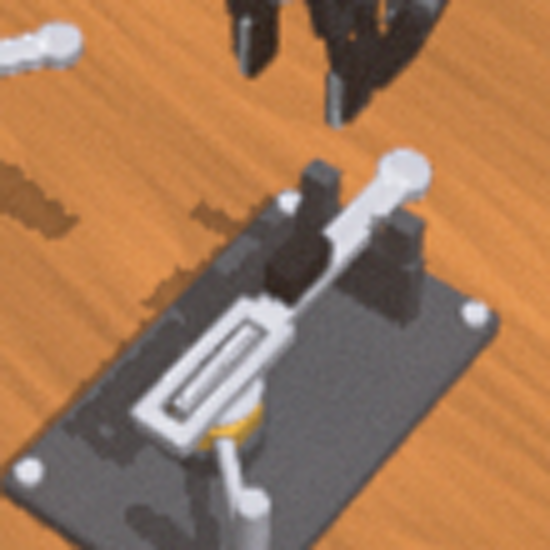

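```bash
python3 - <<'E'
from h import *
print(ctrl.read_state()["qpos"].round(2))
step([626.6,112.6,180],np.radians(57.7))
E
```

```text
[-0.    0.43 -0.13  1.91  0.08  0.8   1.54]
shift cm [12.94  5.06  7.19] rot deg [  0.17 -49.05   0.31]
```

```bash
python3 -m inch '[0.5,3,0,1.5,0,-8,0, 0.5,6,1,3,0,-16,0, 0.5,9,2,4.5,0,-24,0, 0.5,11,3,6,0,-32,0, 0.5,12.9,4,7.2,0,-40,0, 0.5,12.9,5,7.2,0,-49,0, 0.5,12.9,5,7.2,0,-49,0, 0.5,12.9,5,7.2,0,-49,0, 0.5,12.9,5,7.2,0,-49,0,0.5,12.9,5,7.2,0,-49,0]';python3 - <<'E'
from h import *
s=imaging.get_image("scene");t=imaging.get_image("top")
print(ctrl.read_state()["qpos"].round(2))
crop(s,190,130,320,260,4,"pics/c1.png");crop(t,160,110,310,280,3,"pics/c2.png")
step([626.6,112.6,82],np.radians(57.7))
E
```

```text
clock: 9.8
eef_pos: [624.2, 112.2, 177.8]
tool_rot: [-1.572, -0.0, 1.004]
force: [-0.7, -0.8, 0.8]
width: 42.8
[-0.02  0.68 -0.34  1.61  0.28  0.89  2.11]
shift cm [ 0.14  9.59 -0.18] rot deg [ 0.05 -0.1   0.02]
```

View pics/c1.png

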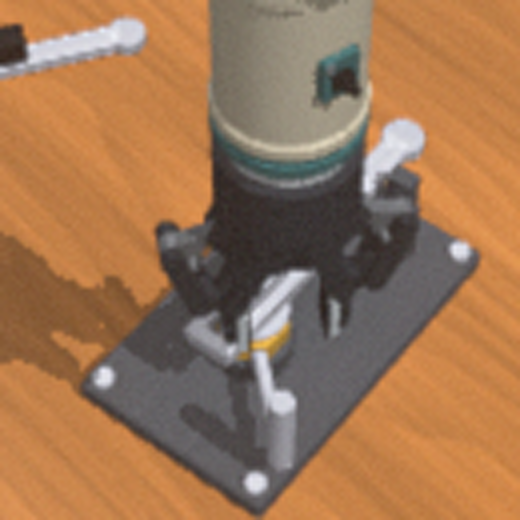

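View pics/c2.png

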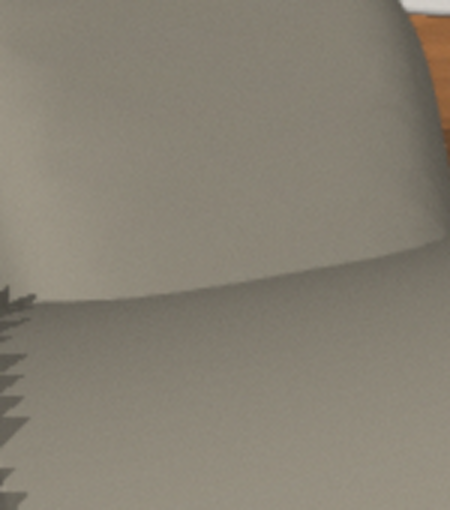

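```bash
python3 -m inch '[0.45,0.15,3,-0.2,0,0,0, 0.45,0.15,5,-0.2,0,0,0, 0.45,0.15,7,-0.2,0,0,0, 0.45,0.15,8.5,-0.2,0,0,0, 0.45,0.15,9.5,-0.2,0,0,0,0.45,0.15,9.5,-0.2,0,0,0,0.45,0.15,9.5,-0.2,0,0,0]';python3 - <<'E'
from h import *
s=imaging.get_image("scene")
crop(s,190,130,320,260,4,"pics/c3.png")
p,R,st=state();print(p,st["tool_rot"],st["force"])
c=np.array([576,32.5]);
for a in range(5,100,8):
    T=Ro.from_euler("z",-a,degrees=True)
    d=(p[:2]-c)*95/np.linalg.norm(p[:2]-c); q=T.apply(np.r_[d,0])[:2]+c
    step([*q,p[2]],st["tool_rot"][2]-np.radians(a))
E
```

```text
clock: 10.6
eef_pos: [627.0, 112.9, 82.8]
tool_rot: [-1.571, -0.001, 1.006]
force: [-0.1, 0.5, 0.2]
width: 38.4
[627.31400884 112.95829654  83.17780232] [-1.57186765e+00 -1.21563000e-03  1.00617254e+00] [0.96776729 0.73914451 0.4706088 ]
shift cm [-0.08  0.   -0.83] rot deg [0.06 5.   0.07]
shift cm [-0.29  0.   -2.14] rot deg [ 0.05 13.    0.08]
shift cm [-0.68  0.   -3.4 ] rot deg [ 0.05 21.    0.08]
shift cm [-1.25  0.   -4.6 ] rot deg [ 0.04 29.    0.08]
shift cm [-1.97  0.   -5.71] rot deg [ 0.04 37.    0.09]
shift cm [-2.85  0.   -6.71] rot deg [3.0e-02 4.5e+01 9.0e-02]
shift cm [-3.85  0.   -7.58] rot deg [2.0e-02 5.3e+01 9.0e-02]
shift cm [-4.96  0.   -8.29] rot deg [2.0e-02 6.1e+01 1.0e-01]
shift cm [-6.17  0.   -8.85] rot deg [1.0e-02 6.9e+01 1.0e-01]
shift cm [-7.43  0.   -9.23] rot deg [1.0e-02 7.7e+01 1.0e-01]
shift cm [-8.74 -0.   -9.44] rot deg [-0.  85.   0.1]
shift cm [-10.07  -0.    -9.46] rot deg [-1.0e-02  9.3e+01  1.0e-01]
```

View pics/c3.png

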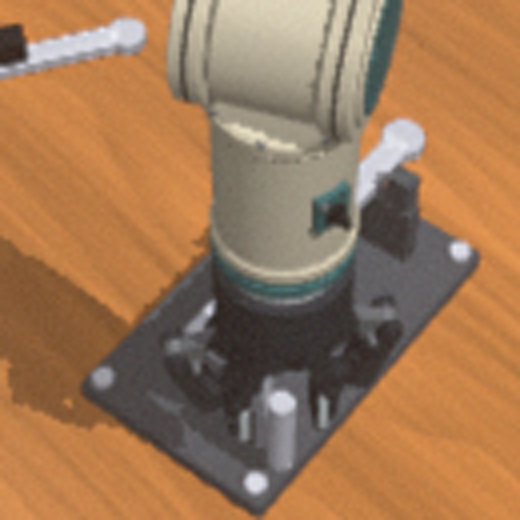

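```bash
python3 -m inch '[0.45,-0.08,0,-0.83,0,5,0, 0.45,-0.18,0,-1.5,0,9,0, 0.45,-0.29,0,-2.14,0,13,0, 0.45,-0.48,0,-2.77,0,17,0, 0.45,-0.68,0,-3.4,0,21,0, 0.45,-0.95,0,-4,0,25,0, 0.45,-1.25,0,-4.6,0,29,0, 0.45,-1.25,0,-4.6,0,29,0]';python3 - <<'E'
from h import *
s=imaging.get_image("scene")
crop(s,190,130,320,260,4,"pics/c4.png")
p,R,st=state();print(p,st["tool_rot"],st["force"])
c=np.array([576,32.5]);
for a in range(4,80,4):
    T=Ro.from_euler("z",-a,degrees=True)
    d=(p[:2]-c)*95/np.linalg.norm(p[:2]-c); q=T.apply(np.r_[d,0])[:2]+c
    step([*q,p[2]],st["tool_rot"][2]-np.radians(a))
E
```

```text
clock: 11.45
eef_pos: [659.1, 78.3, 83.4]
tool_rot: [-1.57, -0.001, 0.5]
force: [-0.9, 1.1, 1.3]
width: 38.8
[659.19576106  78.37997867  83.3403038 ] [-1.57065401 -0.00168101  0.50177626] [-1.07616066  1.89023183  1.27368187]
shift cm [-0.02 -0.   -0.66] rot deg [-0.01  4.    0.1 ]
shift cm [-0.09 -0.   -1.32] rot deg [-0.01  8.    0.1 ]
shift cm [-0.2  -0.   -1.98] rot deg [-0.02 12.    0.1 ]
shift cm [-0.36 -0.   -2.62] rot deg [-0.02 16.    0.09]
shift cm [-0.57 -0.   -3.25] rot deg [-0.02 20.    0.09]
shift cm [-0.81 -0.   -3.87] rot deg [-0.03 24.    0.09]
shift cm [-1.1  -0.   -4.46] rot deg [-0.03 28.    0.09]
shift cm [-1.43 -0.   -5.04] rot deg [-3.0e-02  3.2e+01  9.0e-02]
shift cm [-1.8  -0.   -5.59] rot deg [-0.04 36.    0.09]
shift cm [-2.21 -0.   -6.11] rot deg [-0.04 40.    0.09]
shift cm [-2.65 -0.01 -6.61] rot deg [-4.0e-02  4.4e+01  9.0e-02]
shift cm [-3.13 -0.01 -7.07] rot deg [-0.05 48.    0.09]
shift cm [-3.64 -0.01 -7.49] rot deg [-5.0e-02  5.2e+01  9.0e-02]
shift cm [-4.17 -0.01 -7.89] rot deg [-5.0e-02  5.6e+01  8.0e-02]
shift cm [-4.73 -0.01 -8.24] rot deg [-0.06 60.    0.08]
shift cm [-5.32 -0.01 -8.55] rot deg [-6.0e-02  6.4e+01  8.0e-02]
shift cm [-5.92 -0.01 -8.82] rot deg [-6.0e-02  6.8e+01  8.0e-02]
shift cm [-6.55 -0.01 -9.05] rot deg [-7.0e-02  7.2e+01  8.0e-02]
shift cm [-7.18 -0.01 -9.23] rot deg [-7.0e-02  7.6e+01  8.0e-02]
```

View pics/c4.png

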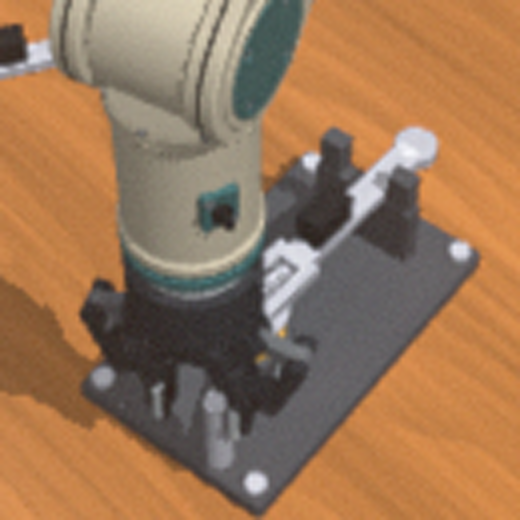

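```bash
python3 -m inch '[0.45,-0.02,0,-0.66,0,4,0, 0.45,-0.09,0,-1.32,0,8,0, 0.45,-0.2,0,-1.98,0,12,0, 0.45,-0.36,0,-2.62,0,16,0, 0.45,-0.57,0,-3.25,0,20,0, 0.45,-0.81,0,-3.87,0,24,0, 0.45,-1.1,0,-4.46,0,28,0, 0.45,-1.43,0,-5.04,0,32,0,0.45,-1.8,0,-5.6,0,36,0,0.45,-1.8,0,-5.6,0,36,0]';python3 - <<'E'
from h import *
s=imaging.get_image("scene")
crop(s,190,130,320,260,4,"pics/c5.png")
p,R,st=state();print(p,st["tool_rot"],st["force"])
c=np.array([576,32.5]);print(np.degrees(np.arctan2(*(p[:2]-c)[::-1])))
for a in range(3,31,3):
    T=Ro.from_euler("z",-a,degrees=True)
    d=(p[:2]-c)*95/np.linalg.norm(p[:2]-c); q=T.apply(np.r_[d,0])[:2]+c
    step([*q,p[2]],st["tool_rot"][2]-np.radians(a))
E
```

```text
clock: 12.5
eef_pos: [669.9, 20.3, 83.0]
tool_rot: [-1.57, -0.001, -0.127]
force: [-0.2, 1.2, 1.2]
width: 38.3
[670.15284609  20.32040906  82.88058483] [-1.57030252e+00 -9.56008487e-04 -1.25351922e-01] [-0.3912407   1.21574298  0.67806269]
-7.370836589895421
shift cm [-0.01 -0.   -0.5 ] rot deg [-0.03  3.    0.05]
shift cm [-0.05 -0.   -0.99] rot deg [-0.03  6.    0.05]
shift cm [-0.12 -0.   -1.49] rot deg [-0.03  9.    0.05]
shift cm [-0.21 -0.   -1.97] rot deg [-0.03 12.    0.05]
shift cm [-0.33 -0.   -2.46] rot deg [-0.04 15.    0.05]
shift cm [-0.47 -0.   -2.93] rot deg [-0.04 18.    0.05]
shift cm [-0.64 -0.   -3.4 ] rot deg [-0.04 21.    0.05]
shift cm [-0.83 -0.   -3.86] rot deg [-0.04 24.    0.05]
shift cm [-1.04 -0.   -4.31] rot deg [-0.04 27.    0.05]
shift cm [-1.28 -0.   -4.75] rot deg [-0.04 30.    0.05]
```

View pics/c5.png

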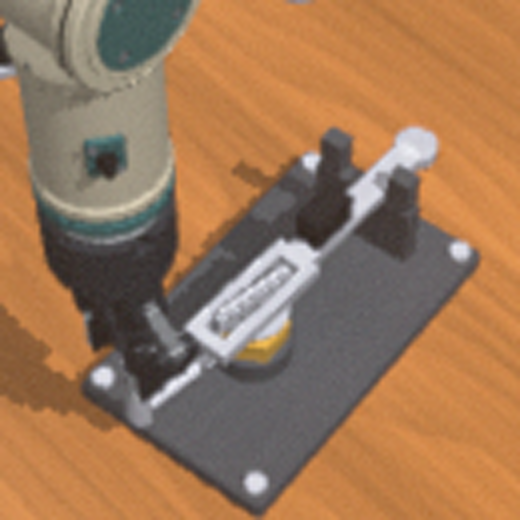

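```bash
python3 -m inch '[0.45,-0.01,0,-0.5,0,3,0, 0.45,-0.05,0,-1,0,6,0, 0.45,-0.12,0,-1.5,0,9,0, 0.45,-0.21,0,-2,0,12,0, 0.45,-0.21,0,-2,0,12,0, 0.45,-0.21,0,-2,0,12,0]';python3 - <<'E'
from h import *
s=imaging.get_image("scene");t=imaging.get_image("top")
crop(s,190,130,320,260,4,"pics/c6.png")
cv2.imwrite("pics/c6t.png",t["img"][:,:,::-1])
p,R,st=state();print(p,st["tool_rot"],st["force"],st["torque"])
c=np.array([576,32.5]);print(np.degrees(np.arctan2(*(p[:2]-c)[::-1])))
E
```

```text
clock: 13.15
eef_pos: [665.7, 0.9, 82.6]
tool_rot: [-1.57, -0.001, -0.335]
force: [-0.0, 2.9, 1.7]
width: 38.5
[665.67535503   0.8908712   82.51799021] [-1.56997699e+00 -6.84763927e-04 -3.35471015e-01] [0.27997314 3.79654058 1.54448914] [0.69304043 0.04900985 0.0270174 ]
-19.416739271084253
```

View pics/c6.png

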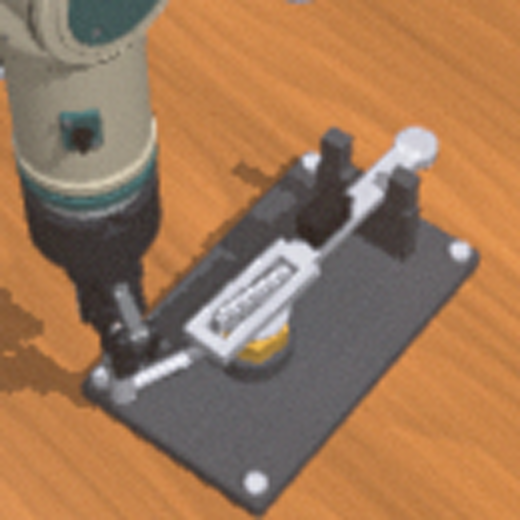

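View pics/c6t.png

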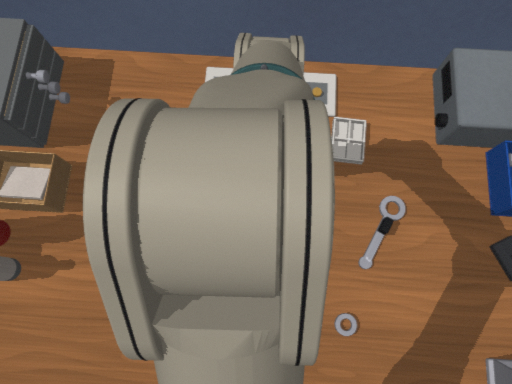

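```bash
python3 -m inch '[0.45,0,0,-0.25,0,1.5,0, 0.45,-0.01,0,-0.5,0,3,0, 0.45,-0.01,0,-0.5,0,3,0]'; python3 -m inch '[0.45,0,0,-0.25,0,1.5,0, 0.45,-0.01,0,-0.5,0,3,0, 0.45,-0.01,0,-0.5,0,3,0]'
python3 - <<'E'
from h import *
s=imaging.get_image("scene")
crop(s,205,140,315,240,6,"pics/c7.png")
p,R,st=state()
c=np.array([576,32.5]);print(st["force"],p,np.degrees(np.arctan2(*(p[:2]-c)[::-1])))
E
```

```text
clock: 13.55
eef_pos: [663.6, -4.8, 82.5]
tool_rot: [-1.571, -0.001, -0.391]
force: [-0.3, 3.5, 2.3]
width: 38.6
clock: 13.85
eef_pos: [661.4, -9.8, 82.3]
tool_rot: [-1.571, -0.0, -0.444]
force: [0.4, 3.0, 2.8]
width: 38.5
[0.24228031 2.45176319 2.07593359] [661.47747781  -9.81230593  82.32952466] -26.335923843102435
```

View pics/c7.png

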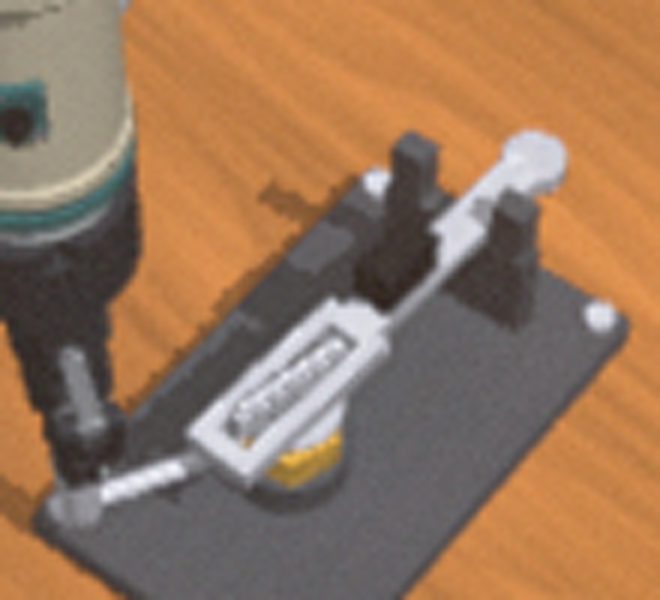

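```bash
python3 - <<'E'
from h import *
s=imaging.get_image("scene")
f=lambda u,v,z: ray(s,205+(u+.5)/6-.5,140+(v+.5)/6-.5,z)
a,b=f(237,418,88),f(348,342,88);print(a,b,np.degrees(np.arctan2(*(a-b)[1::-1])))
q=f(75,500,110);d=q[:2]-[576,32.5];print(q,np.hypot(*d),np.degrees(np.arctan2(d[1],d[0])))
h=[f(190,435,82),f(240,483,82),f(335,303,82),f(388,345,82),f(533,160,82)];print(np.round(h,1))
E
```

```text
[605.11903644  33.41821216  88.        ] [544.9497535   37.03146669  88.        ] -3.436569403193969
[687.77401955  29.36166488 110.        ] 111.81806916915953 -1.608299751493661
[[622.5  23.3  82. ]
 [623.1  54.9  82. ]
 [531.9  15.4  82. ]
 [530.7  46.8  82. ]
 [413.1  18.7  82. ]]
```

```bash
python3 - <<'E'
from h import *
s=imaging.get_image("scene")
f=lambda u,v,z: ray(s,205+(u+.5)/6-.5,140+(v+.5)/6-.5,z)
for z in(42,48): 
  for u,v in [(75,505),(100,492),(180,470)]:
    q=f(u,v,z);d=q[:2]-[576,32.5];print(z,q,np.hypot(*d),np.degrees(np.arctan2(d[1],d[0])))
E
```

```text
42 [665.53003817  -4.01615728  42.        ] 96.69052424166236 -22.188821683439443
42 [653.50971404  -1.68253183  42.        ] 84.71246220064562 -23.797942151249405
42 [621.16406859  13.35824965  42.        ] 49.05302945273543 -22.968540790073416
48 [667.62547169  -0.91458795  48.        ] 97.52826128497823 -20.036238489337677
48 [655.67870884   1.40475632  48.        ] 85.53134408820688 -21.31860709007431
48 [623.53101042  16.35349209  48.        ] 50.198671989983495 -18.762865931463104
```

```bash
python3 -m inch '[0.45,0,0,0.3,0,-2,0, 0.45,0,0,0.6,0,-4,0, 0.45,-0.03,0,0.95,0,-6,0, 0.45,-0.03,0,0.95,0,-6,0]'; python3 -m inch '[0.45,0,-3,0,0,0,0, 0.45,0,-7,0,0,0,0, 0.45,0,-11,0,0,0,0, 0.45,0,-15,0,0,0,0,0.45,0,-15,0,0,0,0]'
python3 - <<'E'
from h import *
step([400,300,300],-.2)
print(state()[2]["qpos"])
E
```

```text
clock: 14.4
eef_pos: [665.2, 0.1, 82.0]
tool_rot: [-1.571, 0.0, -0.336]
force: [0.3, -0.3, 0.2]
width: 38.4
clock: 14.9
eef_pos: [669.0, -0.8, 238.9]
tool_rot: [-1.567, -0.011, -0.338]
force: [0.7, 0.6, -0.3]
width: 38.4
shift cm [-35.28  -6.43  19.48] rot deg [-0.17 -7.91  0.66]
[-0.0744897   0.64440042  0.05848907  1.46302185 -0.04057736  1.02353673
  1.2258218 ]
```

Clear of contact (force near zero). Moving aside to inspect from above.

```bash
python3 -m inch '[0.45,-3,-1,4,0,0,0, 0.45,-6,-2,8,0,0,0, 0.45,-9,-3,12,0,0,0, 0.45,-13,-4,16,0,0,0, 0.45,-17,-5,20,0,0,0, 0.45,-20,-6,24,0,0,0, 0.45,-24,-6,28,0,0,0, 0.45,-28,-6,30,0,0,0, 0.45,-28,-6,30,0,0,0, 0.45,-28,-6,30,0,0,0, 0.45,-28,-6,30,0,0,0]'
python3 - <<'E'
from h import *
s=imaging.get_image("scene");t=imaging.get_image("top")
crop(s,205,140,315,240,6,"pics/d1.png");crop(t,190,140,310,280,4,"pics/d2.png")
print(state()[2]["force"])
E
```

```text
clock: 16.0
eef_pos: [500.8, 374.5, 291.7]
tool_rot: [-1.572, -0.001, -0.338]
force: [0.7, -0.4, -0.6]
width: 38.3
[ 0.08278816 -0.6082008  -0.09474369]
```

View pics/d1.png

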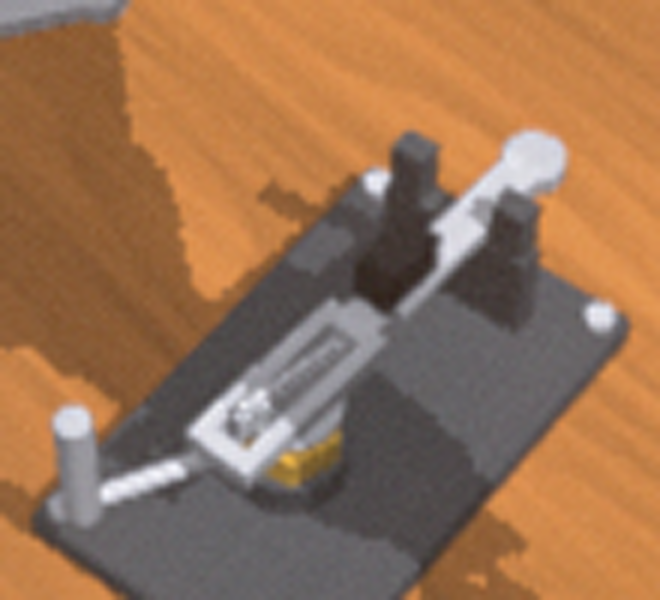

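View pics/d2.png

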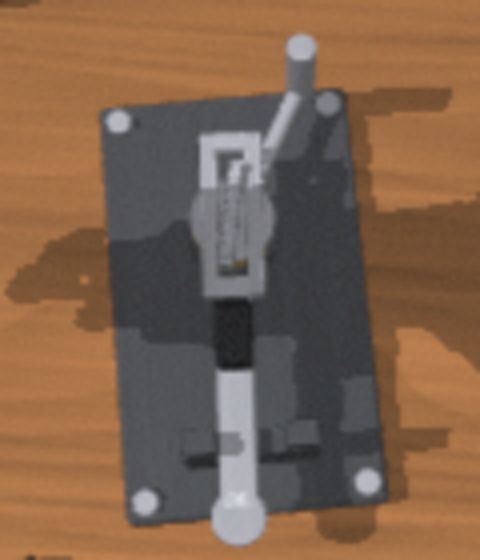

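```bash
python3 - <<'E'
from h import *
s=imaging.get_image("scene");t=imaging.get_image("top")
f=lambda u,v,z: ray(s,205+(u+.5)/6-.5,140+(v+.5)/6-.5,z)
g=lambda u,v,z: ray(t,190+(u+.5)/4-.5,140+(v+.5)/4-.5,z)
S=np.array([576,32.5]);yw=.155
for n,q in(("post s",f(75,420,110)),("post t",g(301,47,110)),("disc t",g(239,518,82)),("disc s",f(533,158,82)),("headfar t",g(229,134,82)),("grip t",g(233,333,108)),("blade far t",g(237,168,90)),("blade near",g(236,262,90))):
    d=q[:2]-S; print(n,q.round(1),"seat frame",(Ro.from_euler("z",-yw).apply([*d,0])[:2]).round(1),np.hypot(*d).round(1),"rel deg",np.degrees(np.arctan2(d[1],d[0])-yw).round(1))
a,b=g(237,168,90),g(236,262,90);print(np.degrees(np.arctan2(*(a-b)[1::-1])-yw))
E
```

```text
post s [6.632e+02 4.000e-01 1.100e+02] seat frame [ 81.2 -45.2] 92.9 rel deg -29.1
post t [665.   -0.8 110. ] seat frame [ 82.8 -46.7] 95.0 rel deg -29.4
disc t [411.7  16.4  82. ] seat frame [-164.8    9.5] 165.1 rel deg -183.3
disc s [412.3  17.9  82. ] seat frame [-164.    10.9] 164.4 rel deg -183.8
headfar t [621.5  36.4  82. ] seat frame [45.6 -3.1] 45.7 rel deg -4.0
grip t [505.   25.4 108. ] seat frame [-71.3   3.9] 71.4 rel deg -183.1
blade far t [599.8  30.3  90. ] seat frame [23.2 -5.9] 23.9 rel deg -14.3
blade near [547.   27.2  90. ] seat frame [-29.5  -0.8] 29.5 rel deg -178.4
-5.522610134781343
```

```bash
python3 -c "
from cell import finish_job,ctrl
print(ctrl.read_state()['clock']);print(finish_job())"
```

```text
16.2
the job is handed in; nothing more can be done
None
```

I laid the slotted key over the blade head with its handle between the horns. I then swung the nut arm clockwise by its post, with the gripper straddling it, until the nut was tight. I backed the gripper off, moved it clear and handed the job in at 16.2 s.

Last checks from the pictures:
- **Key:** the grip point is at about (-71, +4) mm in the seat frame, and the key is about 4° off line. The blade is in the slot and the handle is in the rest. I had lowered the key to about 20 mm above the seat; I did not measure its final height or tilt separately.
- **Nut:** both cameras put the post at about -29° from the seat's x axis. With the screw's turn taken off, that gives a nut angle of roughly 1.17 rad.
- **Screw:** the two views disagree on its turn. The scene camera gives about 0.21 rad, while a rough top-view reading gives about 0.10 rad. The top value would put the nut past its 1.25 rad stop, and I felt no stop (force stayed under 5 N), so I trust the scene value. Either value is inside the 0.4 rad limit.
- **Robot:** the force was near zero and the gripper was well away from the stand when I handed in.

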